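# Change the wheel pack on an upright grinding arbor

## Robot

A 6-joint arm with a two-finger parallel gripper is mounted at the origin on the work surface. World frame = base frame: x ahead of the robot, y to its left, z up, the work surface at z = 0. Lengths are in m, angles in rad, forces in N, time in s.
With the tool pointing down it reaches from about 0.25 to 0.725 m from the base axis. Payload 4 kg.
Tool frame: the origin (TCP) lies midway between the tips of the shut fingers; the grasp point (between the pads) lies 19 mm behind it; z points along the fingers, y is the direction in which the jaws open and shut (so a half turn about z gives the same grasp; the last joint's range is limited). The gripper opens to 85 mm and grips with 20 to 120 N. Pads are 22 mm wide; open, the fingers measure 114 mm over their backs; the gripper's body (76 mm by 85 mm) begins 54 mm behind the grasp point. The pads swing forward as they close: fully open they stand 13 mm farther back than shut.
Start: joints at [1.223, 0.241, 0.005, 1.335, 0, 1.571], TCP at [0.17, 0.47, 0.231] pointing down, gripper open.
Joint ranges: [-2.72, 2.72], [-1.05, 1.87], [-1.09, 1.28], [-1.99, 2.15], [-1.42, 1.44], [-3.14, 3.14]. Speed limits (rad/s): [2.79, 2.79, 3.14, 3.14, 3.14, 3.14].

## Interface

Orientations are given as a unit quaternion [x, y, z, w].
In Python, from workcell import bot, vision gives the robot as it stands. The module is installed in compiled form; this text tells all that it offers.
- The arm moves only by the tool send_rows, never from a script. Its argument "targets" is a list that holds one entry, the list of rows, each a list of 5 numbers: the shift along the world's x, y, z in cm, then the turn about the world's z in rad, then the finger opening in cm, from 0 to 8.54. A call has 1 to 12 rows; each row is the pose to reach, as a shift and turn from the pose commanded when the call began; what a row does not reach only later rows make up. A row lasts 1/8 s, in which the tool goes at most 62.5 mm and 10.7 degrees, less where a joint would pass 70% of its speed; a pose out of reach is approached as far as the arm can. A call with a gripper value outside its range is refused whole. The fingers move at their own pace and stop on an object; the grip force is fixed at half the most. Time passes only in rows, so rows that repeat a pose let the fingers close. It gives the time, the measured TCP pose, the force and the opening at its end, in the units of the state.
- bot.get_obs(): the state, without advancing time (a new reading comes with each control period).
- vision.camera(name): name is "side" or "top" or "wrist"; returns the picture (420x560x3 uint8, red, green, blue); there is no depth.
- vision.get_calibration(name): a dict with "vertical_fov" (degrees; the focal length in pixels is half the picture's height over the tangent of half this angle, whatever the lens; pixels are square), "cx", "cy" (the principal point, pixels), "k1" (the pictures are not rectified: a ray, as slopes to the right and down, at radius r is drawn at 1 + k1 r^2 times it, then the intrinsics apply), "rvec" (rotation vector, rad) and "tvec" (3), from world to camera coordinates, as OpenCV has them; the wrist camera has in their place "T_tool_cam" (4x4, takes a point from camera to tool coordinates, whose origin is the TCP and whose axes are the flange's). Camera axes: x right, y down, z forward; pixel columns grow to the right and rows downward; lengths in m; the calibration is good to about 2 mm. A picture is of the moment at which its call begins: read the wrist's pose just before it. get_calibration takes no time and is no camera call.
- bot.job_done(): hands the job in, once; it reports no verdict.
Trained networks look in the newest picture that a camera, given by its name, has taken for a name from the list of things; names that differ only in an ending like _2 or _b are one class to them, and where a whole thing is asked for, a point or a joint stands for the part that bears it (a point fixed in the world has none). Each returns a list of dicts, best first, with "score" (0 to 1); they miss things now and then, are a little off and sometimes report something else, mostly with a low value. They report only what shows in the picture. A call takes as long as a camera call.
- vision.boxes_of(target, camera): "uv" ([column, row] in pixels, amid what is visible of it).
The state is a dict: "clock": time; "joint_pos": joint angles; "joint_vel": joint speeds; "tau": joint torques, N m; "eef_pos": TCP position; "tool_rot": TCP orientation; "ft_force": force on the tool from outside, world axes, zero at the start; "ft_torque": the same for the moment, N m; "grip_width": finger opening in m.
Only numpy, scipy, OpenCV 4.12 (cv2) and the standard library are available. Lean on these libraries where they do the work, as an engineer would, in place of code of your own. Each camera call takes 0.05 s, during which the arm holds its last target.

## Task

Lift the worn wheel off the arbor with the square foot and put it away over the post with the round grey foot, and in its place make up the new pack on the arbor: the wide steel backing flange at the bottom, the grey grinding wheel on it, the small steel flange next and the narrow collar on top, every part threaded over its post, lying flat and fully down, and let go. Wheels are brittle: set both of them down, never let them fall.

Things in the scene. Friction and masses are not known exactly. Their poses are not given: they have to be found in the camera images.
- arbor_seat (a point): The arbor: a green square steel foot 90 x 90 mm, 12 mm thick, fixed to the table. A smooth fixed steel post, 14 mm in diameter, rises 53 mm above the foot's top; its last 8 mm taper to 7 mm diameter at the tip. The origin is on the post's axis at the top face of the foot (12 mm above the table); z up. At the start the worn wheel lies on this foot, around its post.
- rack_seat (a point): The storage post: a grey-painted round foot 90 mm in diameter, 12 mm thick, fixed to the table, empty at the start. A smooth fixed steel post, 14 mm in diameter, rises 53 mm above the foot's top; its last 8 mm taper to 7 mm diameter at the tip. The origin is on the post's axis at the top face of the foot (12 mm above the table); z up.
- worn_mid (a point): Worn grinding wheel: tan abrasive ring, 46 mm outer diameter, 22 mm bore, 16 mm thick. Its origin is on the axis, half-way up; z is the axis. It starts lying flat on the arbor's square foot, around the post.
- flange_mid (a point): Backing flange: the widest of the loose rings, bright steel, 60 mm outer diameter, 22 mm bore, 12 mm thick. Its origin is on the axis, half-way up; z is the axis, upright at the start. It lies loose on the bare table.
- wheel_mid (a point): New grinding wheel: dark grey abrasive ring, 52 mm outer diameter, 22 mm bore, 16 mm thick. Its origin is on the axis, half-way up; z is the axis, upright at the start. It lies loose on the bare table. The loose rings and the jar on the table stand at least 100 mm apart, centre to centre; nothing near the parts is higher than 70 mm.
- washer_mid (a point): Small flange: bright steel ring, 42 mm outer diameter, 22 mm bore, 12 mm thick. Its origin is on the axis, half-way up; z is the axis, upright at the start. It lies loose on the bare table. A closed dark jar, 48 mm wide and 42 mm high, and a solid brass hexagon, 24 mm wide and 14 mm high, stand among the parts and are not part of the job.
- collar_mid (a point): Collar: the narrowest and tallest ring, dark steel, 30 mm outer diameter, 20 mm bore, 18 mm high; no thread, it just slips on. Its origin is on the axis, half-way up; z is the axis, upright at the start. It lies loose on the bare table.

How it is judged:
By the outcome, as a careful person would: the job done as asked, in the order asked, and still so for the second after the job is handed in, with the robot touching nothing.
It also fails if it takes over 131 s, if anything falls off the work surface, if the arm or the gripper's body presses on something with over 40 N, if the wrist force passes 120 N, or if a joint passes its speed limit or range.

## Working session

There is one attempt and no reset: what is moved stays moved. The work goes in short steps, Python scripts to look and compute and a tool call to move; the robot and the scene stay as the last step left them, time stands still between calls to the robot, and variables do not carry over. Pictures are saved under pics/ and viewed, and the job is handed in when it is done.

Besides the shell and the picture viewer there is one more tool, called after "Call:" as name([rows], argument=value, ...), one row to a line, values as JSON. send_rows: Moves the arm, as the interface text tells. Its arguments: {"type":"object","properties":{"targets":{"type":"array"}},"required":["targets"]}

```bash
mkdir -p pics; ls; python3 - <<'E'
from workcell import bot, vision
import cv2
o=bot.get_obs(); print(o)
for n in ["top","side","wrist"]:
    im=vision.camera(n); cv2.imwrite(f"pics/{n}0.png",im[:,:,::-1]); print(n,vision.get_calibration(n))
E
```

```text
pics
{'clock': 0.0, 'joint_pos': array([ 1.22297942e+00,  2.41413777e-01,  3.72157390e-03,  1.33523322e+00,
       -5.26532459e-05,  1.57080424e+00]), 'joint_vel': array([ 0.00093565, -0.00067542, -0.00124636, -0.00162404,  0.00081796,
       -0.00154173]), 'tau': array([-6.54594824e-04, -3.72317863e+01,  2.52406794e+01,  1.70435017e-02,
        2.70513323e-05, -3.89685244e-07]), 'eef_pos': array([0.17021755, 0.46944563, 0.23041158]), 'tool_rot': array([ 1.73036930e-01,  9.84914761e-01, -1.05304525e-03, -1.58268248e-04]), 'ft_force': array([-0.5819938 , -0.7926369 , -0.72236765]), 'ft_torque': array([ 0.00985063, -0.02354904,  0.03050845]), 'grip_width': 0.08531767017660492}
top {'vertical_fov': 56.90787431113213, 'cx': 269.98017851400095, 'cy': 208.74579790554904, 'k1': 0.0068095205450072836, 'rvec': array([-2.2286192 ,  2.2096973 , -0.03191333]), 'tvec': array([-0.01076219,  0.53161917,  0.6903564 ])}
side {'vertical_fov': 45.5023319163592, 'cx': 277.27965069393855, 'cy': 208.3040093148206, 'k1': -0.08332295591759518, 'rvec': array([ 0.2732063 , -2.84437366,  1.07915294]), 'tvec': array([0.54767851, 0.11294537, 0.84877705])}
wrist {'vertical_fov': 66.59685074441711, 'cx': 283.19738588208105, 'cy': 211.42403086819425, 'k1': -0.0713880679552659, 'T_tool_cam': array([[-6.77864165e-04, -9.48730107e-01, -3.16086577e-01,
         8.09741887e-02],
       [ 9.99998887e-01, -2.23076286e-04, -1.47498899e-03,
        -1.17262855e-03],
       [ 1.32885504e-03, -3.16087226e-01,  9.48729203e-01,
        -1.42666415e-01],
       [ 0.00000000e+00,  0.00000000e+00,  0.00000000e+00,
         1.00000000e+00]])}
```

View pics/top0.png

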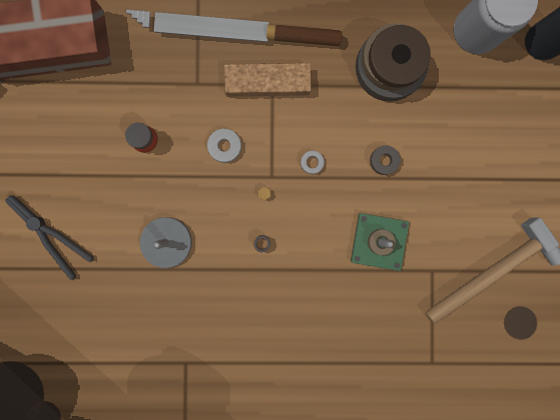

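View pics/side0.png

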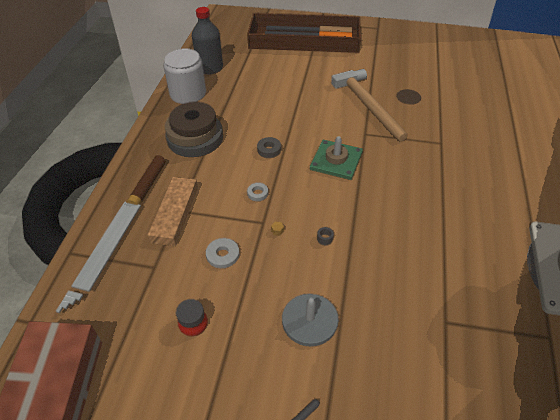

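View pics/wrist0.png

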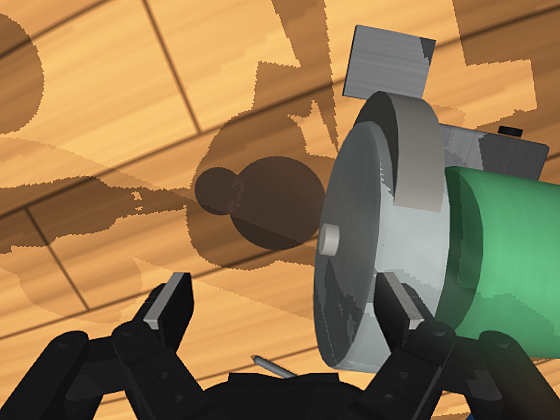

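```bash
cat > h.py <<'E'
from workcell import bot, vision
import numpy as np, cv2
from scipy.spatial.transform import Rotation as R
def cal(n,obs=None):
    c=vision.get_calibration(n); f=210/np.tan(np.radians(c["vertical_fov"])/2)
    K=np.array([[f,0,c["cx"]],[0,f,c["cy"]],[0,0,1]]); D=np.array([c["k1"],0,0,0,0.])
    if "rvec" in c: Rm=cv2.Rodrigues(c["rvec"])[0]; t=np.array(c["tvec"])
    else:
        T=np.eye(4); T[:3,:3]=R.from_quat(obs["tool_rot"]).as_matrix(); T[:3,3]=obs["eef_pos"]
        T=np.linalg.inv(T@c["T_tool_cam"]); Rm=T[:3,:3]; t=T[:3,3]
    return K,D,Rm,t
def ray(C,uv):
    K,D,Rm,t=C
    p=cv2.undistortPoints(np.array(uv,float).reshape(1,1,2),K,D).ravel()
    return -Rm.T@t, Rm.T@np.array([p[0],p[1],1])
def plane(C,uv,z):
    o,d=ray(C,uv); return o+d*(z-o[2])/d[2]
def proj(C,P):
    K,D,Rm,t=C
    return cv2.projectPoints(np.array(P,float).reshape(-1,3),cv2.Rodrigues(Rm)[0],t,K,D)[0].reshape(-1,2)
def tri(rays):
    A=0;b=0
    for o,d in rays:
        d=d/np.linalg.norm(d); M=np.eye(3)-np.outer(d,d); A=A+M; b=b+M@o
    return np.linalg.solve(A,b)
E
python3 - <<'E'
from h import *
vision.camera("top"); vision.camera("side")
for n in ["top","side"]:
    C=cal(n)
    print(n,"campos",(-C[2].T@C[3]).round(3))
    for t,z in [("arbor_seat",0.012),("rack_seat",.012),("worn_mid",.02),("flange_mid",.006),("wheel_mid",.008),("washer_mid",.006),("collar_mid",.009)]:
        for r in vision.boxes_of(t,n)[:2]:
            print(t,np.round(r["uv"],1),round(r["score"],2),plane(C,r["uv"],z).round(4))
C=cal("top")
for uv in [(0,0),(560,0),(0,420),(560,420)]: print(uv,plane(C,uv,0).round(3))
print(bot.get_obs()["clock"])
E
```

```text
top campos [0.523 0.005 0.697]
arbor_seat [378.5 240.6] 0.62 [ 0.4768 -0.199   0.012 ]
worn_mid [378.1 237.5] 0.58 [ 0.4827 -0.1959  0.02  ]
flange_mid [222.2 141.6] 0.58 [0.6506 0.08   0.006 ]
wheel_mid [382.4 160.7] 0.85 [ 0.6193 -0.2065  0.008 ]
washer_mid [315.6 166. ] 0.67 [ 0.6088 -0.0872  0.006 ]
collar_mid [264.4 248.9] 0.54 [0.4604 0.0032 0.009 ]
side campos [0.43  0.576 0.719]
arbor_seat [337.4 162.8] 0.91 [ 0.4694 -0.1835  0.012 ]
rack_seat [310.8 317.4] 0.88 [0.4683 0.1791 0.012 ]
worn_mid [334.9 157. ] 0.72 [ 0.476  -0.1912  0.02  ]
flange_mid [219.  260.3] 0.8 [0.6438 0.0945 0.006 ]
wheel_mid [269.1 147. ] 0.56 [ 0.6187 -0.2106  0.008 ]
washer_mid [256.3 188.1] 0.52 [ 0.6188 -0.0886  0.006 ]
washer_mid [217.7 256.1] 0.46 [0.6486 0.0861 0.006 ]
collar_mid [325.6 233.3] 0.58 [0.4686 0.0026 0.009 ]
(0, 0) [0.899 0.478 0.   ]
(560, 0) [ 0.917 -0.532  0.   ]
(0, 420) [0.156 0.465 0.   ]
(560, 420) [ 0.156 -0.531  0.   ]
0.95
```

Call:
send_rows([
  [[3, -6, 0, -0.12, 8.5], [6, -12, 0, -0.24, 8.5], [9, -18, 0, -0.38, 8.5], [12, -24, 0, -0.52, 8.5], [15, -30, -1, -0.66, 8.5], [18, -36, -2, -0.8, 8.5], [20.5, -42, -3, -0.94, 8.5], [23, -48, -4.5, -1.08, 8.5], [25.5, -54, -6, -1.223, 8.5], [28, -60, -8, -1.223, 8.5], [30.7, -66.6, -9, -1.223, 8.5], [30.7, -66.6, -9, -1.223, 8.5]],
])

```text
clock: 2.45
eef_pos: [0.478, -0.1983, 0.1408]
tool_rot: [0.707, 0.707, 0.0, 0.0]
ft_force: [0.2, 0.7, -0.2]
grip_width: 0.0847
```

Call:
send_rows([
  [[0, 0, 0, 0, 8.5], [0, 0, 0, 0, 8.5], [0, 0, 0, 0, 8.5]],
])

```text
clock: 2.82
eef_pos: [0.4772, -0.1948, 0.1417]
tool_rot: [0.707, 0.708, 0.0, 0.0]
ft_force: [-0.1, -0.0, -0.0]
grip_width: 0.0848
```

```bash
python3 - <<'E'
from h import *
o=bot.get_obs(); im=vision.camera("wrist"); cv2.imwrite("pics/w1.png",im[:,:,::-1]); np.save("w1.npy",im)
import pickle; pickle.dump(o,open("w1.pkl","wb"))
print(o["clock"],o["eef_pos"],o["tool_rot"],o["ft_force"],o["joint_pos"])
C=cal("wrist",o)
for t in ["arbor_seat","worn_mid"]:
    print(t,vision.boxes_of(t,"wrist")[:2])
P=[0.477,-.196,.012]; print(proj(C,[P,[P[0],P[1],.065]]))
E
```

```text
2.825 [ 0.47718656 -0.19477054  0.14173675] [7.06558239e-01 7.07654885e-01 1.32845019e-04 2.62732891e-05] [-0.08315825 -0.03313367 -0.00079105] [-3.87657050e-01  3.27282488e-01 -1.17488477e-01  1.12587418e+00
  2.24713899e-04  1.18158840e+00]
arbor_seat [{'uv': [283.1, 203.9], 'score': 0.56}]
worn_mid [{'uv': [284.6, 199.7], 'score': 0.63}]
[[283.30533298 200.92037674]
 [283.23940588 221.68183265]]
```

View pics/w1.png

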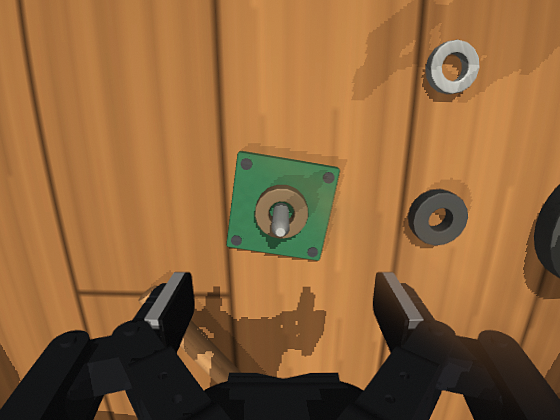

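```bash
cat >> h.py <<'E'
from scipy.optimize import minimize
def gmap(im):
    g=cv2.GaussianBlur(im,(0,0),1.0).astype(np.float32)
    gx=cv2.Sobel(g,cv2.CV_32F,1,0);gy=cv2.Sobel(g,cv2.CV_32F,0,1)
    return np.minimum(np.sqrt((gx**2+gy**2).sum(2)),150)
TH=np.linspace(0,2*np.pi,120,endpoint=False); CI=np.c_[np.cos(TH),np.sin(TH)]
def circ(x,y,z,r): return np.c_[x+r*CI[:,0],y+r*CI[:,1],np.full(120,z)]
def fit(C,im,circles,x0,y0,rng=.015):
    """circles: list of (r,z)"""
    G=gmap(im)
    def s(p):
        v=0
        for r,z in circles:
            uv=proj(C,circ(p[0],p[1],z,r)).astype(np.float32)
            v+=cv2.remap(G,uv[:,0].reshape(1,-1).copy(),uv[:,1].reshape(1,-1).copy(),cv2.INTER_LINEAR).mean()
        return v
    best=(-1,)
    for st,n in [(.0015,int(rng/.0015)),(.0003,6)]:
        cx,cy=(x0,y0) if best[0]<0 else best[1:]
        for i in range(-n,n+1):
            for j in range(-n,n+1):
                v=s((cx+i*st,cy+j*st))
                if v>best[0]: best=(v,cx+i*st,cy+j*st)
    return best
def draw(C,im,circles,x,y,col=(255,0,0)):
    for r,z in circles:
        cv2.polylines(im,[proj(C,circ(x,y,z,r)).round().astype(np.int32)],True,col,1)
E
python3 - <<'E'
from h import *
import pickle
o=pickle.load(open("w1.pkl","rb")); im=np.load("w1.npy"); C=cal("wrist",o)
out=im.copy()
for nm,cs,x,y in [("worn",[(.023,.028),(.011,.028)],.477,-.196),("wheel",[(.026,.016),(.011,.016)],.619,-.208),("washer",[(.021,.012),(.011,.012)],.612,-.088),("posttip",[(.0035,.065)],.477,-.2)]:
    b=fit(C,im,cs,x,y); print(nm,np.round(b,4)); draw(C,out,cs,b[1],b[2])
co=np.array([plane(C,p,.012) for p in [(238,151),(340,168),(323,262),(228,247)]]);print(co.round(4),co.mean(0).round(4))
print("tip",plane(C,(280.5,232),.065))
cv2.imwrite("pics/w1b.png",cv2.resize(out[100:300,180:500,::-1],None,fx=2.5,fy=2.5))
E
```

```text
worn [ 2.840139e+02  4.749000e-01 -2.023000e-01]
wheel [ 2.89262e+02  6.20200e-01 -2.11900e-01]
washer [ 2.980797e+02  6.150000e-01 -8.230000e-02]
posttip [150.       0.4743  -0.2039]
[[ 0.4385 -0.1518  0.012 ]
 [ 0.5259 -0.1663  0.012 ]
 [ 0.5148 -0.2566  0.012 ]
 [ 0.4252 -0.2411  0.012 ]] [ 0.4761 -0.2039  0.012 ]
tip [ 0.47498037 -0.20414503  0.065     ]
```

View pics/w1b.png

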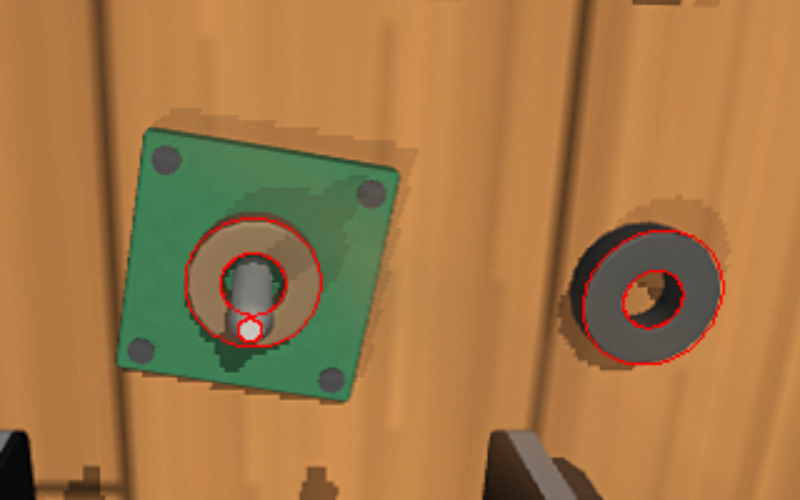

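Call:
send_rows([
  [[-0.2, -0.7, -4, 0, 8.5], [-0.2, -0.7, -8, 0, 8.5], [-0.2, -0.7, -10, 0, 8.5], [-0.2, -0.7, -10, 0, 8.5], [-0.2, -0.7, -10, 0, 8.5]],
])

```text
clock: 3.6
eef_pos: [0.4763, -0.2029, 0.0425]
tool_rot: [0.707, 0.707, 0.0, 0.001]
ft_force: [0.8, -0.2, 0.7]
grip_width: 0.0848
```

```bash
cat > snap.py <<'E'
import sys
from h import *
import pickle
n=sys.argv[1]
o=bot.get_obs(); im=vision.camera("wrist"); cv2.imwrite(f"pics/{n}.png",im[:,:,::-1]); np.save(n+".npy",im); pickle.dump(o,open(n+".pkl","wb"))
print(o["clock"],o["eef_pos"].round(4),o["tool_rot"].round(4),o["ft_force"].round(2),round(o["grip_width"],4))
E
python3 snap.py w2
```

```text
3.6 [ 0.4763 -0.2029  0.0425] [7.069e-01 7.074e-01 4.000e-04 9.000e-04] [ 0.78 -0.23  0.7 ] 0.0848
```

View pics/w2.png

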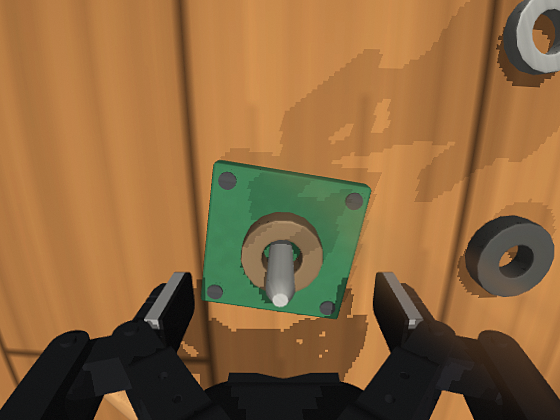

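Call:
send_rows([
  [[0, 0, -1.5, 0, 8.5], [0, 0, -2.6, 0, 8.5], [0, 0, -2.8, 0, 8.5], [0, 0, -2.8, 0, 8.5]],
])

```text
clock: 4.15
eef_pos: [0.4751, -0.2029, 0.0129]
tool_rot: [0.707, 0.707, -0.0, -0.0]
ft_force: [-0.4, 0.6, 0.3]
grip_width: 0.085
```

Call:
send_rows([
  [[0, 0, 0, 0, 6], [0, 0, 0, 0, 5], [0, 0, 0, 0, 4.2], [0, 0, 0, 0, 4.2], [0, 0, 0, 0, 4.2]],
])

```text
clock: 4.78
eef_pos: [0.4757, -0.2031, 0.0142]
tool_rot: [0.707, 0.707, 0.0, 0.001]
ft_force: [-1.1, 0.7, 4.9]
grip_width: 0.043
```

```bash
python3 snap.py w3
```

```text
4.775 [ 0.4757 -0.2031  0.0142] [7.071e-01 7.071e-01 2.000e-04 5.000e-04] [-1.05  0.74  4.91] 0.043
```

View pics/w3.png

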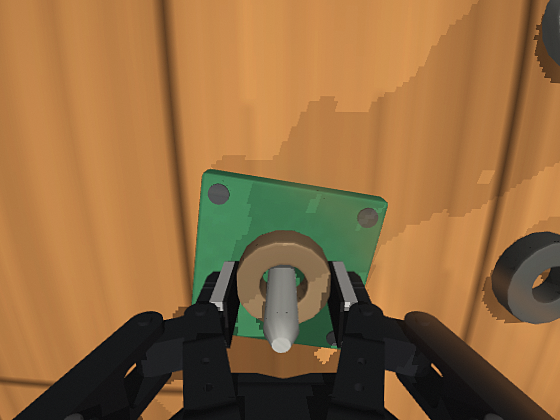

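```bash
python3 -c "
import cv2
im=cv2.imread('pics/w3.png')[200:390,180:400]; cv2.imwrite('pics/w3z.png',cv2.resize(im,None,fx=3,fy=3,interpolation=2))"
```

```text
(no output)
```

View pics/w3z.png

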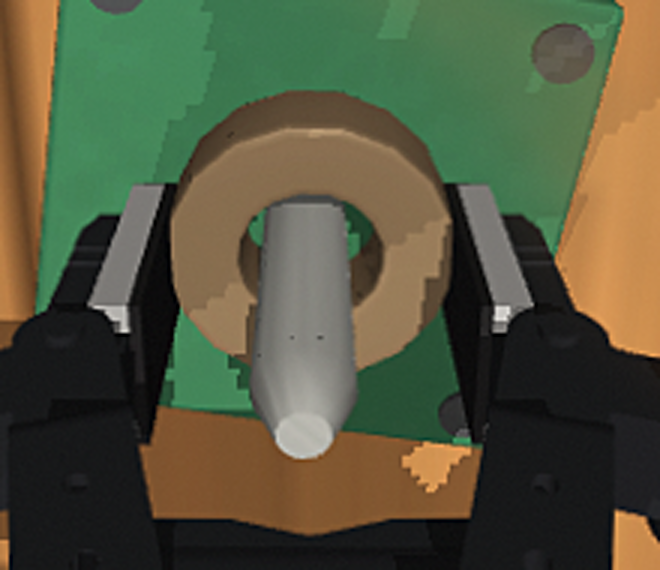

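Call:
send_rows([
  [[0, 0, 0.5, 0, 4.0], [0, 0, 1.2, 0, 4.0], [0, 0, 2, 0, 4.0], [0, 0, 3.5, 0, 4.0], [0, 0, 5, 0, 4.0], [0, 0, 7, 0, 4.0], [0, 0, 9, 0, 4.0], [0, 0, 10, 0, 4.0], [0, 0, 10, 0, 4.0]],
])

```text
clock: 5.95
eef_pos: [0.4761, -0.2032, 0.1144]
tool_rot: [0.707, 0.707, 0.0, 0.001]
ft_force: [-0.1, 1.0, -1.2]
grip_width: 0.0429
```

```bash
python3 snap.py w4
```

```text
5.95 [ 0.4761 -0.2032  0.1144] [7.071e-01 7.071e-01 4.000e-04 1.100e-03] [-0.05  1.   -1.16] 0.0429
```

View pics/w4.png

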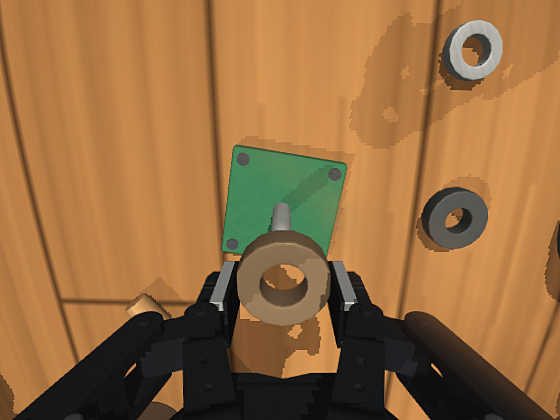

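```bash
cat > held.py <<'E'
import sys,pickle
from h import *
n,Ro,Ri,dz=sys.argv[1],*map(float,sys.argv[2:5])
o=pickle.load(open(n+".pkl","rb")); im=np.load(n+".npy"); C=cal("wrist",o); e=o["eef_pos"]
for d in (dz-.004,dz-.002,dz,dz+.002):
    cs=[(Ro,e[2]+d),(Ri,e[2]+d)]; b=fit(C,im,cs,e[0],e[1],.012); print(d,round(b[0]),"held rel tcp mm",((np.array(b[1:])-e[:2])*1000).round(1))
    if d==dz:
        out=im.copy(); draw(C,out,cs,b[1],b[2]); cv2.imwrite(f"pics/{n}h.png",cv2.resize(out[200:390,180:400,::-1],None,fx=3,fy=3))
E
python3 held.py w4 .023 .011 .0145
```

```text
0.0105 276 held rel tcp mm [-0.3 -1.2]
0.0125 262 held rel tcp mm [-0.3  0. ]
0.0145 231 held rel tcp mm [-0.6  1.2]
0.0165 212 held rel tcp mm [-0.9  2.4]
```

View pics/w4h.png

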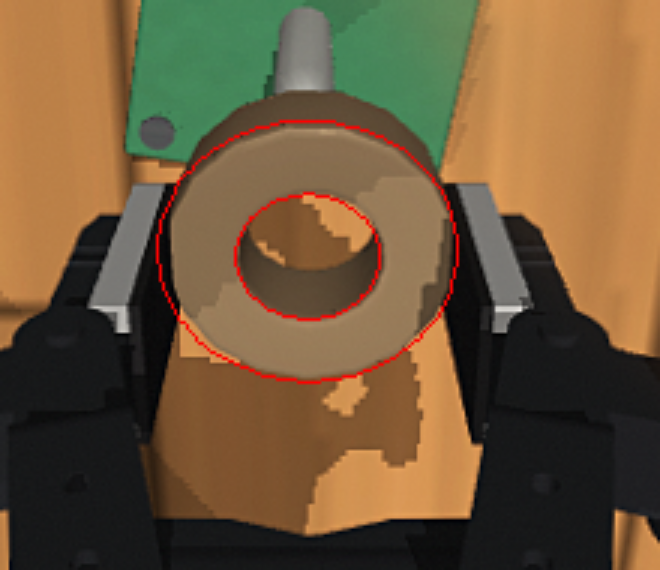

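Call:
send_rows([
  [[0, 5, 2, 0, 4.0], [0, 10, 2, 0, 4.0], [0, 15, 2, 0, 4.0], [0, 20, 2, 0, 4.0], [0, 25, 2, 0, 4.0], [0, 29, 2, 0, 4.0], [0, 31, 2, 0, 4.0], [0, 31, 2, 0, 4.0], [0, 31, 2, 0, 4.0]],
])

```text
clock: 7.12
eef_pos: [0.4749, 0.1065, 0.1326]
tool_rot: [0.707, 0.707, -0.001, -0.0]
ft_force: [0.4, -0.3, -0.2]
grip_width: 0.0433
```

```bash
python3 snap.py w5
```

```text
7.125 [0.4749 0.1065 0.1326] [ 7.072e-01  7.070e-01 -8.000e-04 -3.000e-04] [ 0.35 -0.29 -0.16] 0.0433
```

View pics/w5.png

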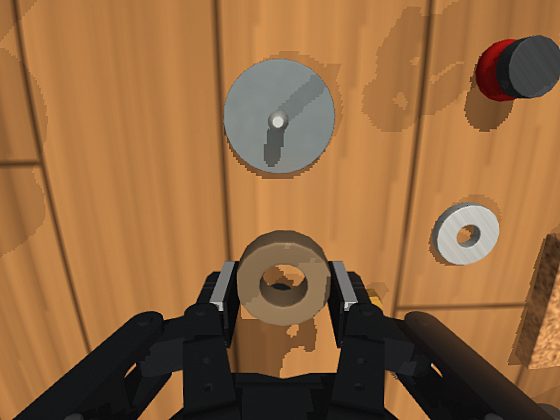

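```bash
python3 - <<'E'
from h import *
import pickle
o=pickle.load(open("w5.pkl","rb")); im=np.load("w5.npy"); C=cal("wrist",o)
out=im.copy()
for nm,cs,x,y in [("foot",[(.045,.012)],.47,.18),("tip",[(.0035,.065)],.473,.185),("flange",[(.03,.012),(.011,.012)],.648,.085)]:
    b=fit(C,im,cs,x,y); print(nm,np.round(b,4)); draw(C,out,cs,b[1],b[2])
print("tip",plane(C,(279,121.5),.065))
cv2.imwrite("pics/w5b.png",cv2.resize(out[20:300,180:520,::-1],None,fx=2.2,fy=2.1))
E
```

```text
foot [144.2436   0.4709   0.1767]
tip [150.       0.4706   0.1766]
flange [2.99669e+02 6.43200e-01 7.51000e-02]
tip [0.47192125 0.17660243 0.065     ]
```

View pics/w5b.png

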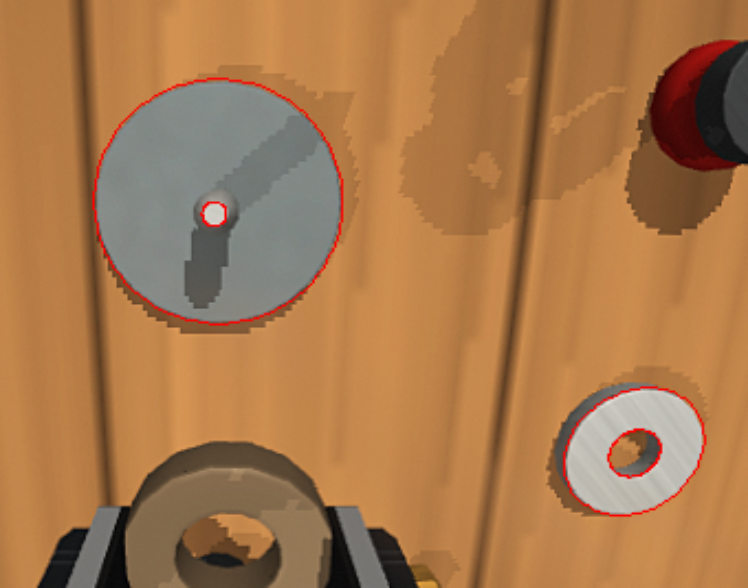

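Call:
send_rows([
  [[-0.1, 3, 0, 0, 4.0], [-0.3, 6, 0, 0, 4.0], [-0.33, 7, -2, 0, 4.0], [-0.33, 7, -4.5, 0, 4.0], [-0.33, 7, -4.5, 0, 4.0], [-0.33, 7, -4.5, 0, 4.0]],
])

```text
clock: 7.92
eef_pos: [0.4726, 0.1764, 0.0889]
tool_rot: [0.708, 0.707, 0.0, 0.0]
ft_force: [0.8, -0.3, 0.2]
grip_width: 0.0432
```

```bash
python3 snap.py w6; python3 held.py w6 .023 .011 .0125;  python3 - <<'E'
from h import *
C=cal("side"); im=vision.camera("side"); cv2.imwrite("pics/s6.png",cv2.resize(im[180:400,200:420,::-1],None,fx=2.7,fy=2.7))
E
```

```text
7.925 [0.4726 0.1764 0.0889] [7.076e-01 7.066e-01 2.000e-04 2.000e-04] [ 0.76 -0.3   0.24] 0.0432
0.0085 265 held rel tcp mm [-0.3 -2.4]
0.0105 275 held rel tcp mm [-0.3 -1.2]
0.0125 257 held rel tcp mm [-0.3  0. ]
0.0145 227 held rel tcp mm [-0.6  1.2]
```

View pics/w6h.png

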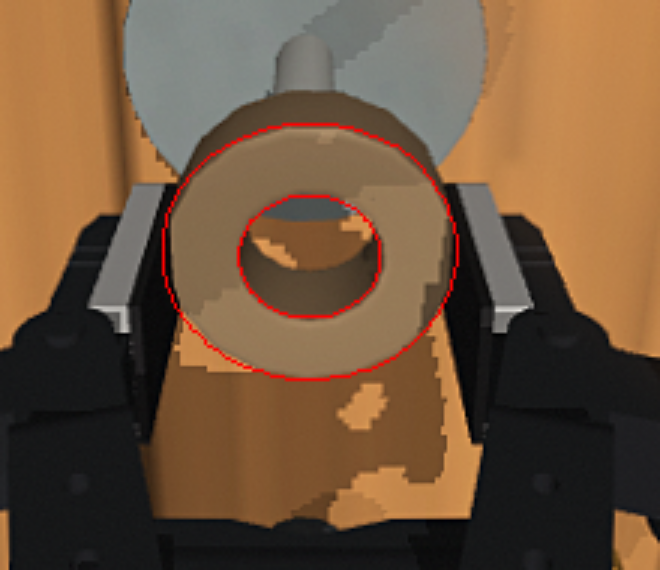

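View pics/s6.png

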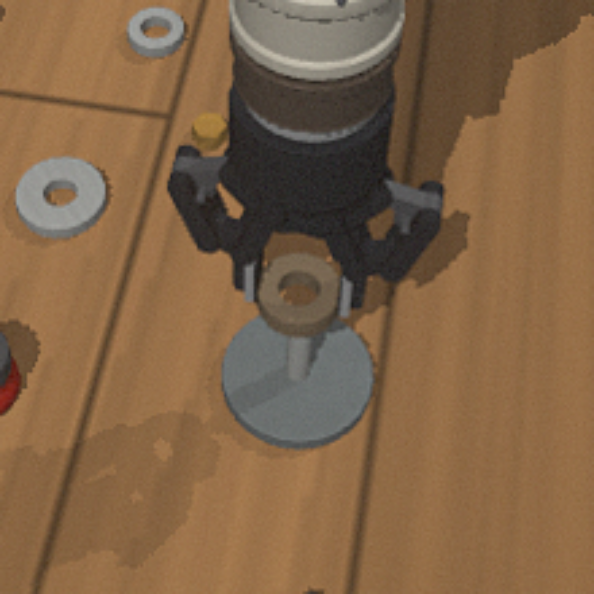

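Call:
send_rows([
  [[0, 0, -1, 0, 4.0], [0, 0, -2, 0, 4.0], [0, 0, -3, 0, 4.0], [0, 0, -4, 0, 4.0], [0, 0, -4, 0, 4.0]],
])

```text
clock: 8.65
eef_pos: [0.4711, 0.1767, 0.047]
tool_rot: [0.707, 0.707, -0.001, -0.001]
ft_force: [0.0, 0.5, -0.7]
grip_width: 0.0433
```

```bash
python3 snap.py w7
```

```text
8.65 [0.4711 0.1767 0.047 ] [ 7.071e-01  7.072e-01 -1.200e-03 -5.000e-04] [ 0.03  0.5  -0.66] 0.0433
```

View pics/w7.png

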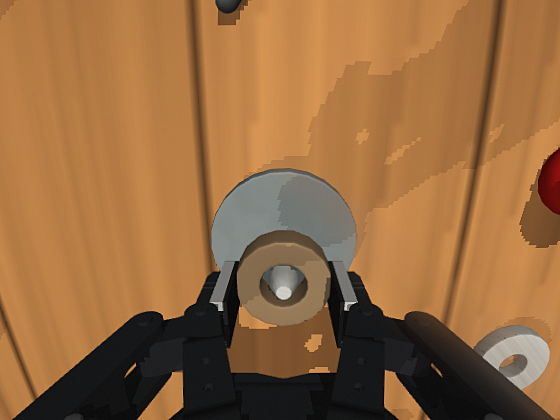

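Call:
send_rows([
  [[0, 0, -1, 0, 4.0], [0, 0, -2, 0, 4.0], [0, 0, -2.8, 0, 4.0], [0, 0, -3.2, 0, 4.0], [0, 0, -3.4, 0, 4.0], [0, 0, -3.5, 0, 4.0], [0, 0, -3.5, 0, 4.0]],
])

```text
clock: 9.57
eef_pos: [0.4719, 0.177, 0.0142]
tool_rot: [0.707, 0.707, -0.0, -0.0]
ft_force: [-3.4, -1.6, 5.9]
grip_width: 0.0435
```

```bash
python3 snap.py w8
```

```text
9.575 [0.4719 0.177  0.0142] [ 0.7071  0.7071 -0.     -0.    ] [-3.44 -1.63  5.86] 0.0435
```

View pics/w8.png

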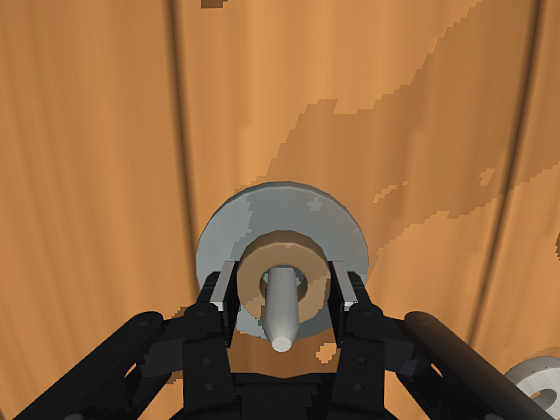

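Call:
send_rows([
  [[0, 0, 0, 0, 4.6], [0, 0, 0, 0, 5.2], [0, 0, 0, 0, 6.5], [0, 0, 0, 0, 8.5], [0, 0, 0, 0, 8.5], [0, 0, 0, 0, 8.5], [0, 0, 3, 0, 8.5], [0, 0, 7, 0, 8.5], [0, 0, 11, 0, 8.5], [0, -1, 12, 0, 8.5], [0, -1, 12, 0, 8.5]],
])

```text
clock: 11.0
eef_pos: [0.4723, 0.1665, 0.1335]
tool_rot: [0.707, 0.707, 0.0, 0.0]
ft_force: [-0.4, 0.1, -0.8]
grip_width: 0.085
```

```bash
python3 snap.py w9
```

```text
11.0 [0.4723 0.1665 0.1335] [7.075e-01 7.068e-01 4.000e-04 2.000e-04] [-0.38  0.07 -0.82] 0.085
```

View pics/w9.png

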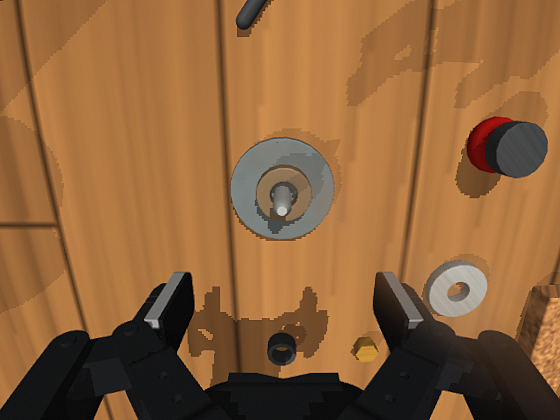

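Call:
send_rows([
  [[5, -3, 0, 0, 8.5], [10, -6, 0, 0, 8.5], [15, -9, 0, 0, 8.5], [17.1, -10, 0, 0, 8.5], [17.1, -10, 0, 0, 8.5], [17.1, -10, 0, 0, 8.5]],
])

```text
clock: 11.8
eef_pos: [0.6414, 0.0674, 0.1314]
tool_rot: [0.707, 0.707, -0.001, -0.001]
ft_force: [-0.8, 0.6, 0.0]
grip_width: 0.0848
```

```bash
python3 snap.py w10; cat > ringfit.py <<'E'
import sys,pickle
from h import *
n=sys.argv[1]; o=pickle.load(open(n+".pkl","rb")); im=np.load(n+".npy"); C=cal("wrist",o); e=o["eef_pos"]; out=im.copy()
for a in sys.argv[2:]:
    Ro,Ri,z,x,y=map(float,a.split(","))
    cs=[(Ro,z)]+([(Ri,z)] if Ri>0 else []); b=fit(C,im,cs,x,y); draw(C,out,cs,b[1],b[2])
    print(np.round(b,4),"rel tcp mm",((np.array(b[1:])-e[:2])*1000).round(1), proj(C,[b[1],b[2],z]).round())
cv2.imwrite(f"pics/{n}f.png",out[:,:,::-1])
E
python3 ringfit.py w10 .03,.011,.012,.643,.075
```

```text
11.8 [0.6414 0.0674 0.1314] [ 0.707   0.7072 -0.0014 -0.0014] [-0.75  0.58  0.03] 0.0848
[2.993869e+02 6.436000e-01 7.530000e-02] rel tcp mm [2.2 7.9] [[287. 194.]]
```

View pics/w10f.png

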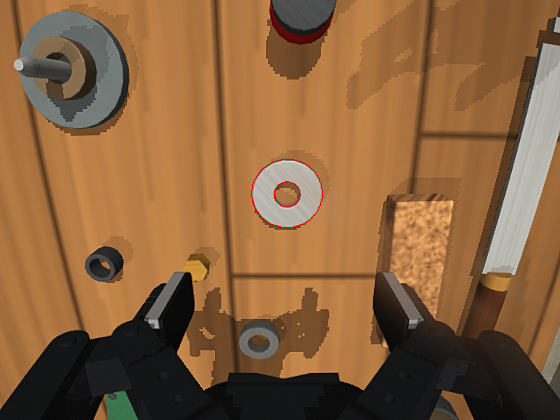

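Call:
send_rows([
  [[0.05, 0.8, -4, 0, 8.5], [0.05, 0.8, -8, 0, 8.5], [0.05, 0.8, -11, 0, 8.5], [0.05, 0.8, -12.8, 0, 8.5], [0.05, 0.8, -13.3, 0, 8.5], [0.05, 0.8, -13.3, 0, 8.5], [0.05, 0.8, -13.3, 0, 7], [0.05, 0.8, -13.3, 0, 6], [0.05, 0.8, -13.3, 0, 5.4], [0.05, 0.8, -13.3, 0, 5.2], [0.05, 0.8, -13.3, 0, 5.2], [0.05, 0.8, -13.3, 0, 5.2]],
])

```text
clock: 13.35
eef_pos: [0.6443, 0.0751, 0.0024]
tool_rot: [0.707, 0.707, 0.001, 0.001]
ft_force: [-2.9, -0.6, 7.8]
grip_width: 0.0565
```

```bash
python3 snap.py w11
```

```text
13.35 [0.6443 0.0751 0.0024] [7.071e-01 7.071e-01 9.000e-04 6.000e-04] [-2.88 -0.64  7.82] 0.0565
```

View pics/w11.png

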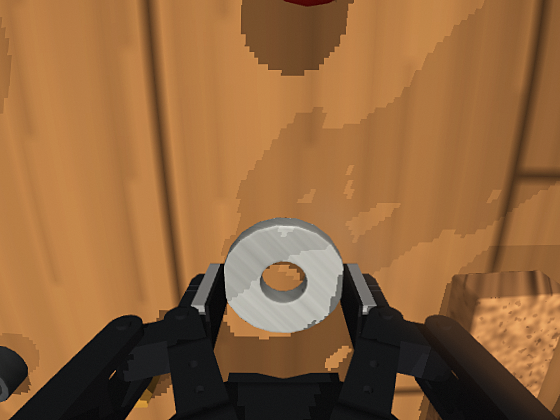

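Call:
send_rows([
  [[0, 0, 1, 0, 5.0], [0, 0, 3, 0, 5.0], [0, 0, 6, 0, 5.0], [0, 0, 10, 0, 5.0], [0, 0, 12, 0, 5.0], [-2.5, -5, 13, 0, 5.0], [-5, -10, 13, 0, 5.0], [-7.5, -15, 13, 0, 5.0], [-10, -20, 13, 0, 5.0], [-12.5, -25, 13, 0, 5.0], [-15, -30, 13, 0, 5.0], [-16.8, -34.9, 13, 0, 5.0]],
])

```text
clock: 14.9
eef_pos: [0.4743, -0.2754, 0.1307]
tool_rot: [0.707, 0.707, -0.0, -0.0]
ft_force: [0.2, -0.1, -1.8]
grip_width: 0.0557
```

Call:
send_rows([
  [[0, 0, 0, 0, 5.0], [0, 0, 0, 0, 5.0], [0, 0, 0, 0, 5.0]],
])

```text
clock: 15.28
eef_pos: [0.476, -0.2729, 0.1303]
tool_rot: [0.707, 0.708, 0.0, -0.0]
ft_force: [-0.2, 0.0, -2.2]
grip_width: 0.056
```

```bash
python3 snap.py w12; python3 held.py w12 .03 .011 .012; python3 ringfit.py w12 .0035,0,.065,.475,-.204
```

```text
15.275 [ 0.476  -0.2729  0.1303] [ 7.065e-01  7.077e-01  1.000e-04 -2.000e-04] [-0.18  0.01 -2.24] 0.056
0.008 281 held rel tcp mm [ 0.  -0.9]
0.01 264 held rel tcp mm [-0.6  0.6]
0.012 248 held rel tcp mm [-0.3  2.4]
0.014 236 held rel tcp mm [-0.3  3.6]
[150.       0.4744  -0.204 ] rel tcp mm [-1.6 68.9] [[281. 124.]]
```

View pics/w12f.png

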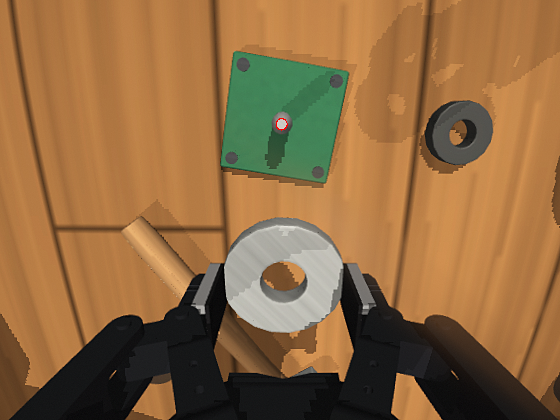

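View pics/w12h.png

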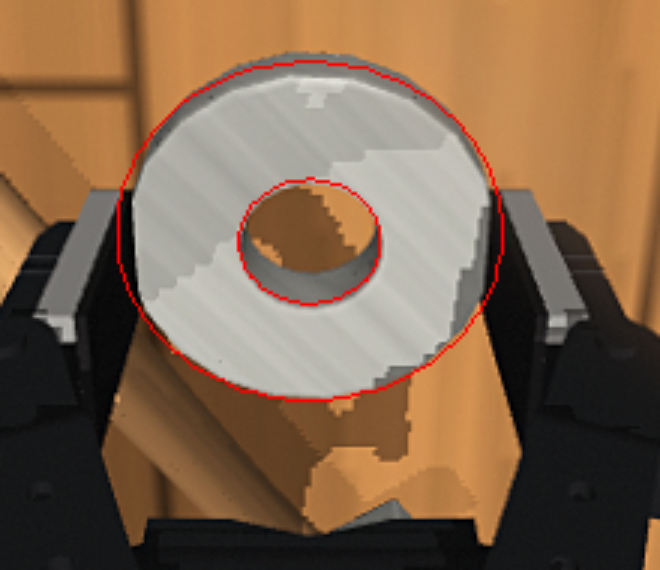

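```bash
python3 - <<'E'
from h import *
import pickle
for n,Ro in [("w3",.023),("w4",.023),("w11",.03),("w12",.03)]:
    o=pickle.load(open(n+".pkl","rb")); im=np.load(n+".npy"); C=cal("wrist",o); e=o["eef_pos"]
    print(n,e[2].round(4))
    for d in np.arange(-.004,.016,.002):
        r=[]
        for cs in ([(Ro,e[2]+d)],[(.011,e[2]+d)]):
            b=fit(C,im,cs,e[0],e[1],.012); r+= [round(b[0])]+list(((np.array(b[1:])-e[:2])*1000).round(1))
        print(round(d,4),*r)
E
```

```text
w3 0.0142
-0.004 92 0.0 -1.2 110 2.1 -9.3
-0.002 97 -0.3 -0.6 110 1.8 -8.1
0.0 101 -0.3 0.0 110 1.8 -6.9
0.002 101 -0.3 -4.8 108 1.8 -6.0
0.004 112 0.0 -4.5 105 1.5 -4.8
0.006 128 0.0 -3.6 103 1.5 -3.6
0.008 137 0.0 -2.7 105 0.0 -1.8
0.01 136 -0.3 -1.5 114 -0.3 -0.9
0.012 124 0.0 -0.6 121 -0.3 0.3
0.014 105 -1.2 0.3 123 -0.3 1.2
w4 0.1144
-0.004 93 -0.3 -0.6 91 1.2 -12.3
-0.002 91 -0.3 -0.6 93 0.9 -10.8
0.0 94 -0.3 0.3 94 0.9 -9.3
0.002 97 -0.3 0.9 97 0.6 -8.1
0.004 102 -0.3 -4.5 99 0.3 -6.6
0.006 127 -0.3 -3.9 103 0.0 -5.1
0.008 144 -0.3 -2.7 115 -0.3 -2.7
0.01 145 -0.3 -1.5 131 -0.3 -1.5
0.012 130 0.0 -0.3 138 -0.3 -0.3
0.014 105 -1.5 0.9 142 -0.3 1.2
w11 0.0024
-0.004 96 -0.3 -1.8 129 -1.8 -8.7
-0.002 98 -0.3 -1.2 131 -1.5 -7.8
0.0 102 -0.3 -4.2 134 -1.5 -6.6
0.002 125 -0.3 -4.2 136 -1.5 -5.4
0.004 146 -0.3 -3.0 143 -0.3 -3.3
0.006 145 -0.3 -2.1 148 -0.3 -1.8
0.008 134 -0.6 -0.9 150 -0.3 -0.6
0.01 113 -0.6 0.3 150 -0.3 0.6
0.012 113 -0.6 3.3 150 -0.3 1.5
0.014 104 -1.8 4.5 150 0.0 3.0
w12 0.1303
-0.004 98 -0.3 -1.5 100 1.8 -8.7
-0.002 100 -0.6 -1.2 107 -1.8 -7.2
0.0 107 -0.9 -5.7 117 -0.3 -5.4
0.002 133 -0.3 -3.9 133 -0.3 -4.2
0.004 148 0.0 -3.0 143 -0.3 -3.0
0.006 144 -0.3 -1.8 148 -0.3 -1.8
0.008 134 -0.9 -0.9 150 -0.3 -0.6
0.01 118 -1.2 0.6 150 -0.3 0.6
0.012 121 -0.6 3.3 150 0.0 1.5
0.014 113 -0.6 4.2 150 0.0 2.7
```

Call:
send_rows([
  [[-0.1, 3, 0, 0, 5.0], [-0.13, 6, 0, 0, 5.0], [-0.13, 6.85, -2, 0, 5.0], [-0.13, 6.85, -4.5, 0, 5.0], [-0.13, 6.85, -5, 0, 5.0], [-0.13, 6.85, -5, 0, 5.0], [-0.13, 6.85, -6, 0, 5.0], [-0.13, 6.85, -7, 0, 5.0], [-0.13, 6.85, -8, 0, 5.0], [-0.13, 6.85, -8, 0, 5.0]],
])

```text
clock: 16.58
eef_pos: [0.4733, -0.2051, 0.0491]
tool_rot: [0.707, 0.707, -0.0, -0.001]
ft_force: [0.5, 0.1, -2.2]
grip_width: 0.0564
```

```bash
python3 snap.py w13
```

```text
16.575 [ 0.4733 -0.2051  0.0491] [ 7.072e-01  7.070e-01 -5.000e-04 -1.200e-03] [ 0.46  0.14 -2.21] 0.0564
```

View pics/w13.png

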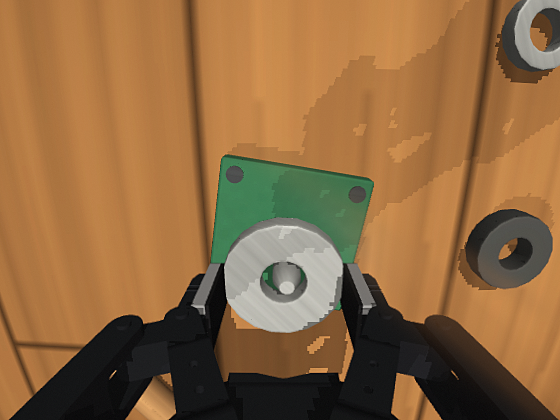

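Call:
send_rows([
  [[0.1, 0, -1, 0, 5.0], [0.1, 0, -2, 0, 5.0], [0.1, 0, -3, 0, 5.0], [0.1, 0, -3.5, 0, 5.0], [0.1, 0, -3.7, 0, 5.0], [0.1, 0, -3.8, 0, 5.0], [0.1, 0, -3.85, 0, 5.0], [0.1, 0, -3.85, 0, 5.0]],
])

```text
clock: 17.62
eef_pos: [0.4746, -0.2051, 0.0143]
tool_rot: [0.707, 0.707, 0.0, -0.0]
ft_force: [-8.7, 4.4, 18.9]
grip_width: 0.0563
```

```bash
python3 snap.py w14
```

```text
17.625 [ 0.4746 -0.2051  0.0143] [ 7.071e-01  7.071e-01  0.000e+00 -1.000e-04] [-8.7   4.43 18.86] 0.0563
```

View pics/w14.png

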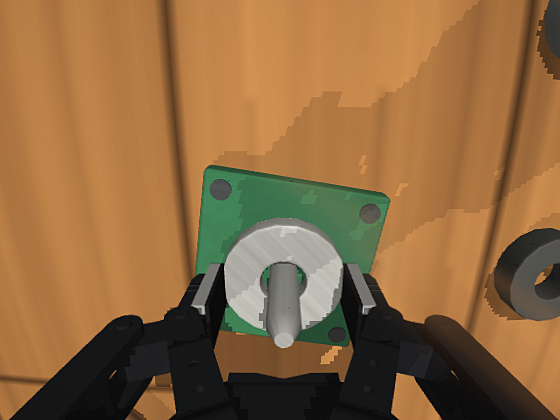

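Call:
send_rows([
  [[0, 0, 0.05, 0, 5.9], [0, 0, 0.1, 0, 6.5], [0, 0, 0.1, 0, 7.5], [0, 0, 0.1, 0, 8.5], [0, 0, 0.1, 0, 8.5], [0, 0, 4, 0, 8.5], [0, 0, 8, 0, 8.5], [0, 0, 12, 0, 8.5], [5, -0.6, 12, 0, 8.5], [10, -1.2, 12, 0, 8.5], [14.5, -1.7, 12, 0, 8.5], [14.5, -1.7, 12, 0, 8.5]],
])

```text
clock: 19.18
eef_pos: [0.6226, -0.2223, 0.1297]
tool_rot: [0.707, 0.708, -0.0, -0.0]
ft_force: [-0.7, -0.1, 0.3]
grip_width: 0.085
```

Call:
send_rows([
  [[0, 0, 0, 0, 8.5], [0, 0, 0, 0, 8.5]],
])

```text
clock: 19.42
eef_pos: [0.6191, -0.2224, 0.1321]
tool_rot: [0.707, 0.707, -0.0, -0.0]
ft_force: [0.8, 0.1, 0.9]
grip_width: 0.085
```

```bash
python3 snap.py w15; python3 ringfit.py w15 .026,.011,.016,.62,-.212 .03,.011,.024,.475,-.204
```

```text
19.425 [ 0.6191 -0.2224  0.1321] [ 7.073e-01  7.069e-01 -2.000e-04 -3.000e-04] [0.85 0.12 0.91] 0.085
[ 2.636702e+02  6.203000e-01 -2.117000e-01] rel tcp mm [ 1.2 10.7] [[285. 192.]]
[ 2.799253e+02  4.753000e-01 -2.055000e-01] rel tcp mm [-143.8   16.9] [[110. 188.]]
```

View pics/w15f.png

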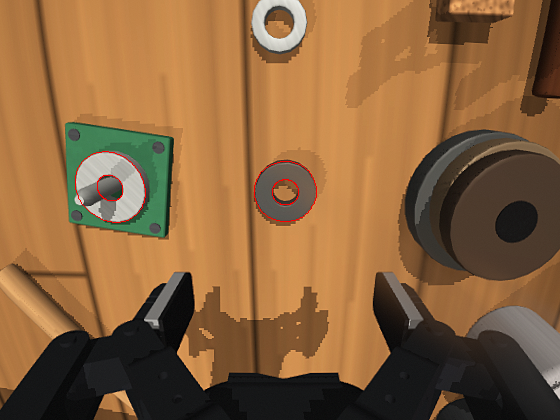

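Call:
send_rows([
  [[0.1, 1.07, -4, 0, 8.5], [0.1, 1.07, -8, 0, 8.5], [0.1, 1.07, -11, 0, 8.5], [0.1, 1.07, -12.6, 0, 8.5], [0.1, 1.07, -13, 0, 8.5], [0.1, 1.07, -13, 0, 8.5], [0.1, 1.07, -13, 0, 7], [0.1, 1.07, -13, 0, 6], [0.1, 1.07, -13, 0, 5], [0.1, 1.07, -13, 0, 4.6], [0.1, 1.07, -13, 0, 4.6], [0.1, 1.07, -13, 0, 4.6]],
])

```text
clock: 20.98
eef_pos: [0.6219, -0.212, 0.0035]
tool_rot: [0.707, 0.707, 0.0, 0.001]
ft_force: [-1.0, 0.0, 5.9]
grip_width: 0.0493
```

```bash
python3 snap.py w16
```

```text
20.975 [ 0.6219 -0.212   0.0035] [7.071e-01 7.071e-01 3.000e-04 8.000e-04] [-0.96  0.04  5.94] 0.0493
```

View pics/w16.png

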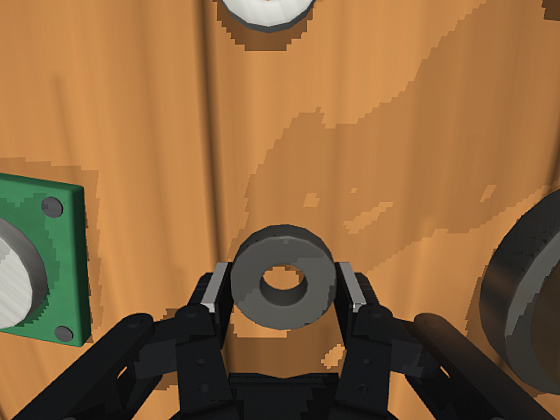

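Call:
send_rows([
  [[0, 0, 1, 0, 4.4], [0, 0, 3, 0, 4.4], [0, 0, 6, 0, 4.4], [0, 0, 10, 0, 4.4], [0, 0, 13, 0, 4.4], [-4, -2, 13, 0, 4.4], [-8, -4, 13, 0, 4.4], [-12, -5.5, 13, 0, 4.4], [-14.6, -6.2, 13, 0, 4.4], [-14.6, -6.2, 13, 0, 4.4], [-14.6, -6.2, 13, 0, 4.4], [-14.6, -6.2, 13, 0, 4.4]],
])

```text
clock: 22.52
eef_pos: [0.4765, -0.2735, 0.1319]
tool_rot: [0.707, 0.707, 0.0, 0.0]
ft_force: [0.3, 0.7, -1.8]
grip_width: 0.0492
```

```bash
python3 snap.py w17; python3 held.py w17 .026 .011 .013; python3 ringfit.py w17 .0035,0,.065,.475,-.204
```

```text
22.525 [ 0.4765 -0.2735  0.1319] [7.067e-01 7.075e-01 2.000e-04 4.000e-04] [ 0.34  0.68 -1.82] 0.0492
0.009 274 held rel tcp mm [-0.3 -2.1]
0.011 264 held rel tcp mm [-0.3 -0.9]
0.013 235 held rel tcp mm [-0.3  0.3]
0.015 211 held rel tcp mm [-0.6  1.8]
[150.      0.475  -0.204] rel tcp mm [-1.5 69.5] [[281. 123.]]
```

View pics/w17f.png

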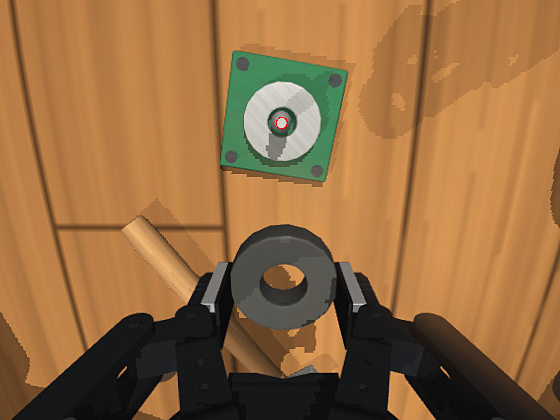

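Call:
send_rows([
  [[0, 3, 0, 0, 4.4], [-0.03, 6, 0, 0, 4.4], [-0.03, 6.92, -2, 0, 4.4], [-0.03, 6.92, -4.5, 0, 4.4], [-0.03, 6.92, -5, 0, 4.4], [-0.03, 6.92, -5, 0, 4.4], [-0.03, 6.92, -6, 0, 4.4], [-0.03, 6.92, -7, 0, 4.4], [-0.03, 6.92, -8, 0, 4.4], [-0.03, 6.92, -8, 0, 4.4]],
])

```text
clock: 23.82
eef_pos: [0.474, -0.2042, 0.0506]
tool_rot: [0.707, 0.707, -0.0, -0.001]
ft_force: [0.3, -0.2, -0.9]
grip_width: 0.0495
```

```bash
python3 snap.py w18
```

```text
23.825 [ 0.474  -0.2042  0.0506] [ 7.072e-01  7.070e-01 -5.000e-04 -1.200e-03] [ 0.26 -0.25 -0.94] 0.0495
```

View pics/w18.png

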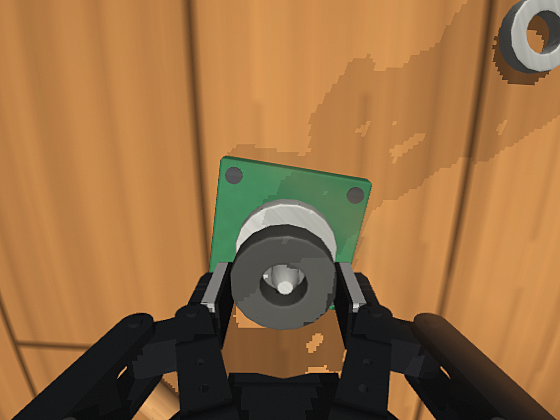

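Call:
send_rows([
  [[0, 0, -1, 0, 4.4], [0, 0, -1.8, 0, 4.4], [0, 0, -2.2, 0, 4.4], [0, 0, -2.4, 0, 4.4], [0, 0, -2.5, 0, 4.4], [0, 0, -2.6, 0, 4.4], [0, 0, -2.6, 0, 4.4]],
])

```text
clock: 24.75
eef_pos: [0.4747, -0.2044, 0.0274]
tool_rot: [0.707, 0.707, 0.0, 0.0]
ft_force: [-5.0, 2.5, 10.9]
grip_width: 0.0492
```

```bash
python3 snap.py w19
```

```text
24.75 [ 0.4747 -0.2044  0.0274] [7.071e-01 7.071e-01 1.000e-04 1.000e-04] [-5.04  2.51 10.94] 0.0492
```

View pics/w19.png

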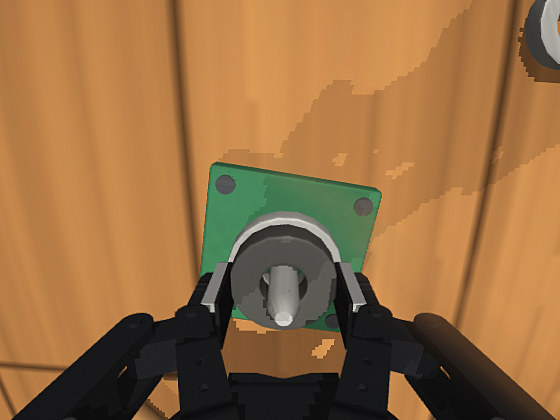

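Call:
send_rows([
  [[0, 0, 0.02, 0, 5.1], [0, 0, 0.05, 0, 5.7], [0, 0, 0.05, 0, 7], [0, 0, 0.05, 0, 8.5], [0, 0, 0.05, 0, 8.5], [0, 0, 4, 0, 8.5], [0, 0, 8, 0, 8.5], [0, 0, 10.5, 0, 8.5], [4.5, 3.6, 10.5, 0, 8.5], [9, 7.2, 10.5, 0, 8.5], [14, 11.2, 10.5, 0, 8.5], [14, 11.2, 10.5, 0, 8.5]],
])

```text
clock: 26.3
eef_pos: [0.6178, -0.0893, 0.1297]
tool_rot: [0.705, 0.709, 0.001, 0.0]
ft_force: [-0.3, -1.0, 0.5]
grip_width: 0.0852
```

Call:
send_rows([
  [[0, 0, 0, 0, 8.5], [0, 0, 0, 0, 8.5]],
])

```text
clock: 26.55
eef_pos: [0.6139, -0.0935, 0.1308]
tool_rot: [0.708, 0.707, -0.0, -0.0]
ft_force: [0.7, 0.0, -0.1]
grip_width: 0.0845
```

```bash
python3 snap.py w20; python3 ringfit.py w20 .021,.011,.012,.615,-.082
```

```text
26.55 [ 0.6139 -0.0935  0.1308] [ 7.076e-01  7.066e-01 -4.000e-04 -3.000e-04] [ 0.74  0.04 -0.1 ] 0.0845
[ 2.995577e+02  6.153000e-01 -8.170000e-02] rel tcp mm [ 1.4 11.8] [[285. 190.]]
```

View pics/w20f.png

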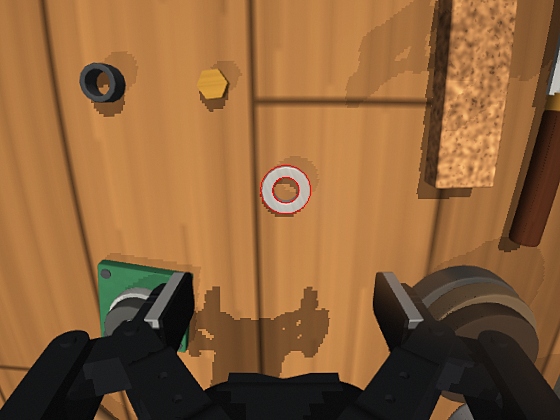

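Call:
send_rows([
  [[0.1, 1.15, -4, 0, 8.5], [0.1, 1.15, -8, 0, 8.5], [0.1, 1.15, -11, 0, 8.5], [0.1, 1.15, -12.5, 0, 8.5], [0.1, 1.15, -12.85, 0, 8.5], [0.1, 1.15, -12.85, 0, 8.5], [0.1, 1.15, -12.85, 0, 6.5], [0.1, 1.15, -12.85, 0, 5], [0.1, 1.15, -12.85, 0, 4], [0.1, 1.15, -12.85, 0, 3.6], [0.1, 1.15, -12.85, 0, 3.6], [0.1, 1.15, -12.85, 0, 3.6]],
])

```text
clock: 28.1
eef_pos: [0.6165, -0.0811, 0.0038]
tool_rot: [0.707, 0.707, 0.0, 0.001]
ft_force: [-1.6, 0.9, 6.0]
grip_width: 0.039
```

```bash
python3 snap.py w21
```

```text
28.1 [ 0.6165 -0.0811  0.0038] [7.071e-01 7.071e-01 5.000e-04 6.000e-04] [-1.56  0.87  5.98] 0.039
```

View pics/w21.png

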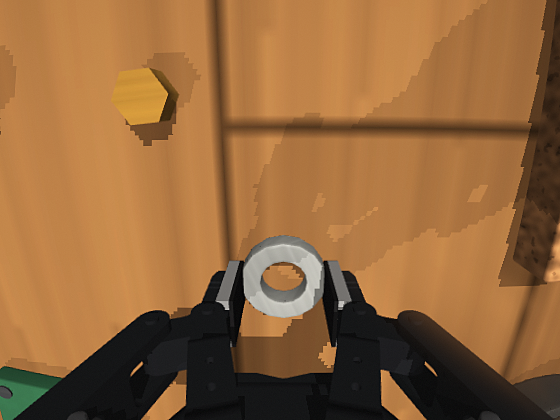

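Call:
send_rows([
  [[0, 0, 1, 0, 3.5], [0, 0, 3, 0, 3.5], [0, 0, 7, 0, 3.5], [0, 0, 11, 0, 3.5], [-1, -2, 13, 0, 3.5], [-4, -6, 13, 0, 3.5], [-7.5, -10.5, 13, 0, 3.5], [-11, -15, 13, 0, 3.5], [-14.1, -19.3, 13, 0, 3.5], [-14.1, -19.3, 13, 0, 3.5], [-14.1, -19.3, 13, 0, 3.5], [-14.1, -19.3, 13, 0, 3.5]],
])

```text
clock: 29.65
eef_pos: [0.4754, -0.2733, 0.1321]
tool_rot: [0.707, 0.708, 0.0, -0.0]
ft_force: [0.2, 0.3, -1.1]
grip_width: 0.0385
```

```bash
python3 snap.py w22; python3 held.py w22 .021 .011 .010; python3 ringfit.py w22 .0035,0,.065,.475,-.204 .026,.011,.04,.475,-.205
```

```text
29.65 [ 0.4754 -0.2733  0.1321] [ 7.066e-01  7.076e-01  0.000e+00 -2.000e-04] [ 0.16  0.33 -1.11] 0.0385
0.006 287 held rel tcp mm [ 0.  -1.8]
0.008 275 held rel tcp mm [-0.3 -0.9]
0.01 256 held rel tcp mm [-0.9  0.6]
0.012 239 held rel tcp mm [-0.6  2.1]
[150.       0.4744  -0.2037] rel tcp mm [-1.  69.6] [[282. 123.]]
[ 2.60277e+02  4.75000e-01 -2.04400e-01] rel tcp mm [-0.4 68.9] [[283. 122.]]
```

View pics/w22f.png

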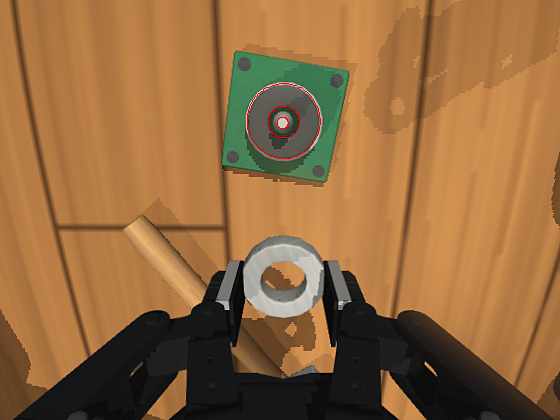

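Call:
send_rows([
  [[0, 3, 0, 0, 3.5], [0, 6, 0, 0, 3.5], [0, 6.93, -2, 0, 3.5], [0, 6.93, -4.5, 0, 3.5], [0, 6.93, -5, 0, 3.5], [0, 6.93, -5.5, 0, 3.5], [0, 6.93, -6.5, 0, 3.5], [0, 6.93, -7.5, 0, 3.5], [0, 6.93, -7.5, 0, 3.5]],
])

```text
clock: 30.82
eef_pos: [0.4742, -0.2046, 0.0564]
tool_rot: [0.707, 0.707, -0.0, -0.001]
ft_force: [0.1, -0.3, -0.3]
grip_width: 0.0387
```

```bash
python3 snap.py w23
```

```text
30.825 [ 0.4742 -0.2046  0.0564] [ 7.072e-01  7.070e-01 -4.000e-04 -9.000e-04] [ 0.09 -0.26 -0.34] 0.0387
```

View pics/w23.png

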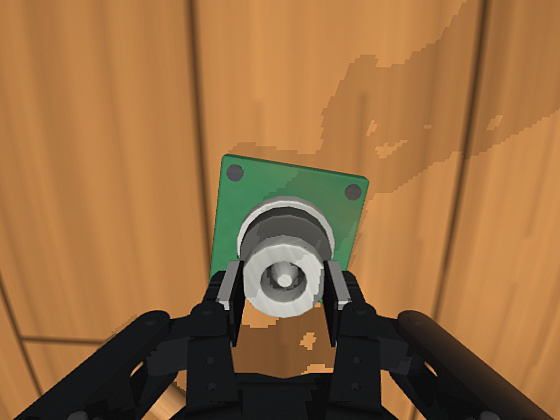

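Call:
send_rows([
  [[0, 0, -0.8, 0, 3.5], [0, 0, -1.2, 0, 3.5], [0, 0, -1.4, 0, 3.5], [0, 0, -1.5, 0, 3.5], [0, 0, -1.53, 0, 3.5], [0, 0, -1.53, 0, 3.5]],
])

```text
clock: 31.62
eef_pos: [0.4748, -0.2047, 0.0437]
tool_rot: [0.707, 0.707, 0.0, 0.0]
ft_force: [-4.2, 2.7, 11.2]
grip_width: 0.0385
```

```bash
python3 snap.py w24
```

```text
31.625 [ 0.4748 -0.2047  0.0437] [7.071e-01 7.071e-01 0.000e+00 2.000e-04] [-4.23  2.72 11.24] 0.0385
```

View pics/w24.png

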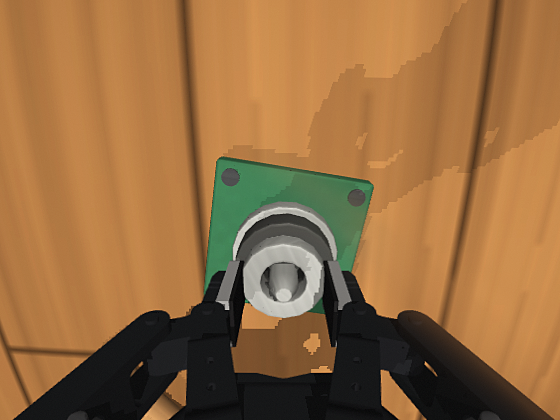

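Call:
send_rows([
  [[0, 0, 0.03, 0, 4.2], [0, 0, 0.05, 0, 5], [0, 0, 0.05, 0, 7], [0, 0, 0.05, 0, 8.5], [0, 0, 0.05, 0, 8.5], [0, 0, 3, 0, 8.5], [0, 0, 6, 0, 8.5], [0, 0, 9, 0, 8.5], [0, 5, 9, 0, 8.5], [-0.5, 10, 9, 0, 8.5], [-0.8, 15, 9, 0, 8.5], [-0.9, 19.2, 9, 0, 8.5]],
])

```text
clock: 33.17
eef_pos: [0.4656, -0.0111, 0.1321]
tool_rot: [0.707, 0.707, 0.0, 0.0]
ft_force: [-0.7, -0.5, 0.5]
grip_width: 0.0849
```

Call:
send_rows([
  [[0, 0, 0, 0, 8.5], [0, 0, 0, 0, 8.5], [0, 0, 0, 0, 8.5]],
])

```text
clock: 33.55
eef_pos: [0.4661, -0.0137, 0.132]
tool_rot: [0.708, 0.707, -0.0, 0.0]
ft_force: [-0.6, -1.4, 0.5]
grip_width: 0.0851
```

```bash
python3 snap.py w25; python3 ringfit.py w25 .015,.010,.018,.466,.001
```

```text
33.55 [ 0.4661 -0.0137  0.132 ] [ 7.077e-01  7.065e-01 -1.000e-04  1.000e-04] [-0.6  -1.45  0.51] 0.0851
[2.445579e+02 4.702000e-01 6.100000e-03] rel tcp mm [ 4.1 19.8] [[288. 182.]]
```

View pics/w25f.png

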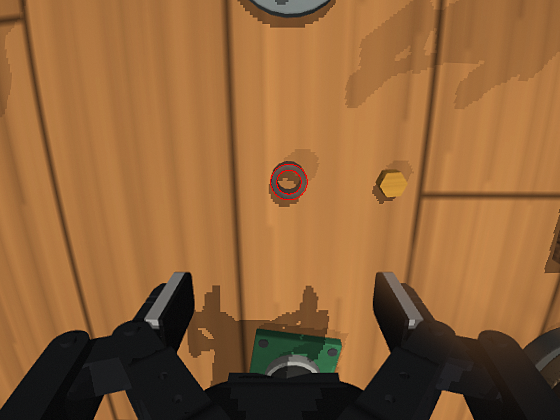

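Call:
send_rows([
  [[0.4, 1.2, -3, 0, 8.5], [0.4, 1.2, -5, 0, 8.5], [0.4, 1.2, -5, 0, 8.5], [0.4, 1.2, -5, 0, 8.5]],
])

```text
clock: 34.1
eef_pos: [0.4705, -0.0013, 0.0826]
tool_rot: [0.708, 0.707, 0.0, 0.0]
ft_force: [-0.6, 0.0, -0.8]
grip_width: 0.085
```

```bash
python3 snap.py w26; python3 ringfit.py w26 .015,.010,.018,.470,.006
```

```text
34.1 [ 0.4705 -0.0013  0.0826] [7.075e-01 7.067e-01 2.000e-04 3.000e-04] [-0.57  0.02 -0.82] 0.085
[2.676777e+02 4.703000e-01 6.300000e-03] rel tcp mm [-0.2  7.6] [[283. 216.]]
```

View pics/w26f.png

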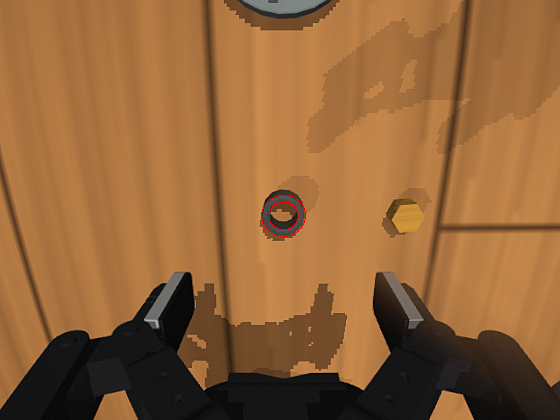

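Consistent with the first fit. Descend 7.75 cm with dy +0.75 and grip.

Call:
send_rows([
  [[0, 0.75, -4, 0, 8.5], [0, 0.75, -7, 0, 8.5], [0, 0.75, -7.75, 0, 8.5], [0, 0.75, -7.75, 0, 8.5], [0, 0.75, -7.75, 0, 6.5], [0, 0.75, -7.75, 0, 4.5], [0, 0.75, -7.75, 0, 3.2], [0, 0.75, -7.75, 0, 2.4], [0, 0.75, -7.75, 0, 2.3], [0, 0.75, -7.75, 0, 2.3], [0, 0.75, -7.75, 0, 2.3], [0, 0.75, -7.75, 0, 2.3]],
])

```text
clock: 35.65
eef_pos: [0.4705, 0.0068, 0.0055]
tool_rot: [0.707, 0.707, 0.0, 0.0]
ft_force: [-1.9, 0.1, 6.9]
grip_width: 0.0271
```

```bash
python3 snap.py w27
```

```text
35.65 [0.4705 0.0068 0.0055] [7.072e-01 7.070e-01 5.000e-04 5.000e-04] [-1.89  0.09  6.9 ] 0.0271
```

View pics/w27.png

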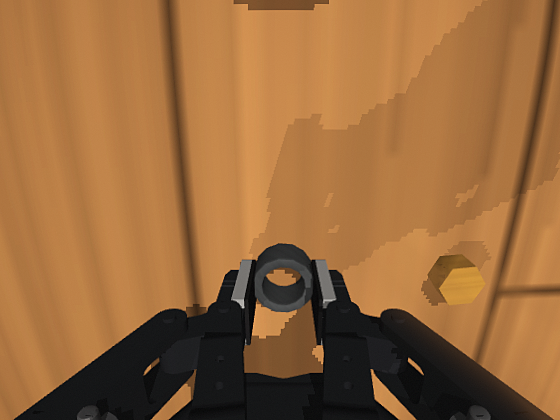

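Call:
send_rows([
  [[0, 0, 1, 0, 2.3], [0, 0, 4, 0, 2.3], [0, 0, 8, 0, 2.3], [0, 0, 12, 0, 2.3], [0, -3, 13, 0, 2.3], [0, -8, 13, 0, 2.3], [0.2, -13, 13, 0, 2.3], [0.5, -18, 13, 0, 2.3], [0.5, -23, 13, 0, 2.3], [0.5, -27, 13, 0, 2.3], [0.5, -28.1, 13, 0, 2.3], [0.5, -28.1, 13, 0, 2.3]],
])

```text
clock: 37.2
eef_pos: [0.4747, -0.2743, 0.1345]
tool_rot: [0.707, 0.707, 0.0, -0.0]
ft_force: [0.1, 1.5, -0.3]
grip_width: 0.0274
```

Call:
send_rows([
  [[0, 0, 0, 0, 2.3], [0, 0, 0, 0, 2.3]],
])

```text
clock: 37.45
eef_pos: [0.4751, -0.2729, 0.1346]
tool_rot: [0.706, 0.708, 0.0, -0.0]
ft_force: [-0.4, 1.0, -1.0]
grip_width: 0.027
```

```bash
python3 snap.py w28; python3 held.py w28 .015 .010 .0125; python3 ringfit.py w28 .0035,0,.065,.475,-.204 .021,.011,.052,.475,-.205
```

```text
37.45 [ 0.4751 -0.2729  0.1346] [ 7.064e-01  7.078e-01  0.000e+00 -2.000e-04] [-0.36  1.03 -1.  ] 0.027
0.0085 261 held rel tcp mm [-0.3 -2.7]
0.0105 255 held rel tcp mm [-0.3 -1.5]
0.0125 239 held rel tcp mm [-0.3 -0.3]
0.0145 220 held rel tcp mm [0.  1.2]
[150.       0.4744  -0.2037] rel tcp mm [-0.7 69.2] [[283. 123.]]
[ 2.973768e+02  4.750000e-01 -2.059000e-01] rel tcp mm [-0.1 67. ] [[283. 125.]]
```

View pics/w28f.png

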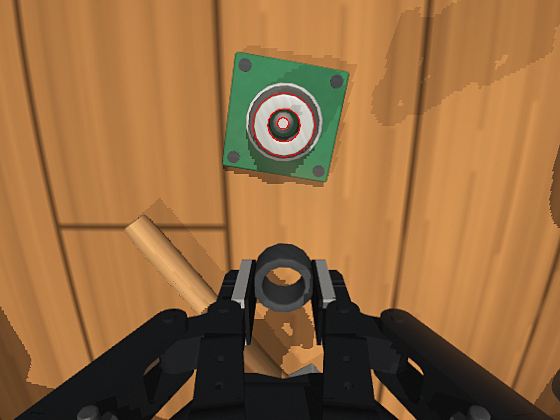

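Call:
send_rows([
  [[0, 3, 0, 0, 2.3], [0, 6, 0, 0, 2.3], [0, 6.9, -2, 0, 2.3], [0, 6.9, -4.5, 0, 2.3], [0, 6.9, -5.8, 0, 2.3], [0, 6.9, -6.2, 0, 2.3], [0, 6.9, -6.2, 0, 2.3], [0, 6.9, -6.2, 0, 2.3]],
])

```text
clock: 38.5
eef_pos: [0.4757, -0.2057, 0.0733]
tool_rot: [0.707, 0.707, 0.0, 0.001]
ft_force: [0.1, 1.0, -0.1]
grip_width: 0.0271
```

```bash
python3 snap.py w29; python3 -c "
import cv2
im=cv2.imread('pics/w29.png')[200:390,180:400]; cv2.imwrite('pics/w29z.png',cv2.resize(im,None,fx=3,fy=3,interpolation=2))"
```

```text
38.5 [ 0.4757 -0.2057  0.0733] [7.072e-01 7.070e-01 3.000e-04 8.000e-04] [ 0.06  0.97 -0.06] 0.0271
```

View pics/w29z.png

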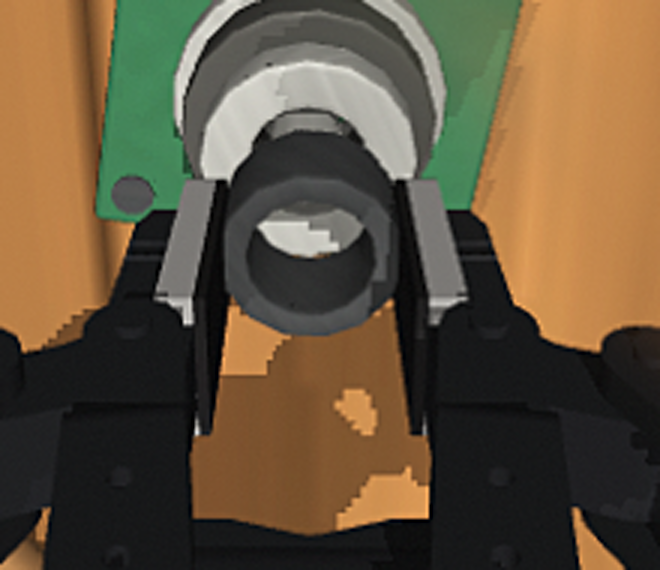

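Call:
send_rows([
  [[0, 0, -0.3, 0, 2.3], [0, 0, -0.6, 0, 2.3], [0, 0, -0.9, 0, 2.3], [0, 0, -0.9, 0, 2.3]],
])

```text
clock: 39.05
eef_pos: [0.4747, -0.2051, 0.0631]
tool_rot: [0.707, 0.707, -0.0, -0.0]
ft_force: [0.7, 0.2, -0.9]
grip_width: 0.027
```

```bash
python3 snap.py w30; python3 -c "
import cv2
im=cv2.imread('pics/w30.png')[200:390,180:400]; cv2.imwrite('pics/w30z.png',cv2.resize(im,None,fx=3,fy=3,interpolation=2))"
```

```text
39.05 [ 0.4747 -0.2051  0.0631] [ 7.071e-01  7.071e-01 -2.000e-04 -4.000e-04] [ 0.71  0.2  -0.92] 0.027
```

View pics/w30z.png

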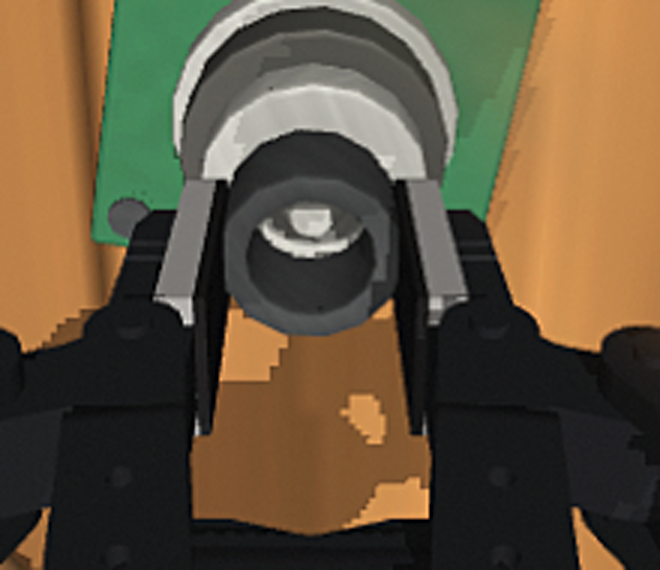

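Call:
send_rows([
  [[0, 0, -0.3, 0, 2.3], [0, 0, -0.5, 0, 2.3], [0, 0, -0.65, 0, 2.3], [0, 0, -0.72, 0, 2.3], [0, 0, -0.72, 0, 2.3]],
])

```text
clock: 39.72
eef_pos: [0.475, -0.2052, 0.0575]
tool_rot: [0.707, 0.707, 0.0, 0.0]
ft_force: [-2.5, 1.0, 8.3]
grip_width: 0.0272
```

```bash
python3 snap.py w31; python3 -c "
import cv2
im=cv2.imread('pics/w31.png')[200:390,180:400]; cv2.imwrite('pics/w31z.png',cv2.resize(im,None,fx=3,fy=3,interpolation=2))"
```

```text
39.725 [ 0.475  -0.2052  0.0575] [7.071e-01 7.071e-01 1.000e-04 3.000e-04] [-2.53  0.98  8.31] 0.0272
```

View pics/w31z.png

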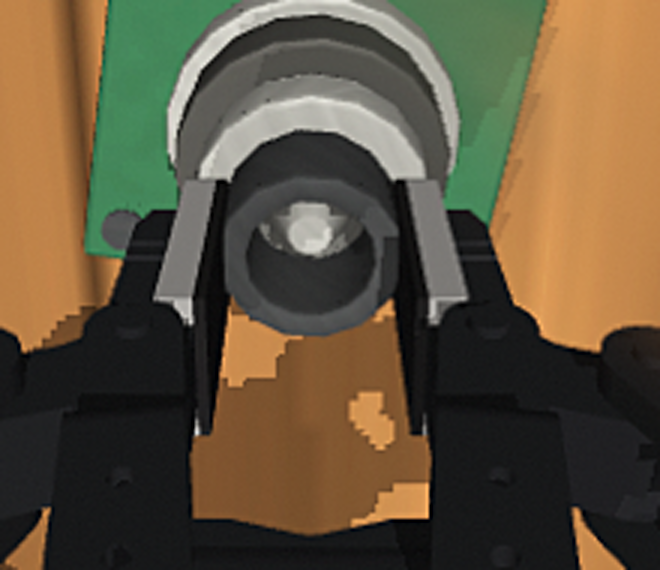

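Call:
send_rows([
  [[0, 0, 0.02, 0, 3.0], [0, 0, 0.03, 0, 3.6], [0, 0, 0.03, 0, 5], [0, 0, 0.03, 0, 7], [0, 0, 0.03, 0, 8.5], [0, 0, 2, 0, 8.5], [0, 0, 5, 0, 8.5], [0, -3, 8, 0, 8.5], [0, -7, 9, 0, 8.5], [0, -7, 9, 0, 8.5], [0, -7, 9, 0, 8.5]],
])

```text
clock: 41.15
eef_pos: [0.4745, -0.2748, 0.1457]
tool_rot: [0.707, 0.707, 0.0, -0.001]
ft_force: [-0.8, 0.1, 0.5]
grip_width: 0.0851
```

```bash
python3 snap.py w32; python3 ringfit.py w32 .015,.010,.070,.475,-.205 .021,.011,.052,.475,-.205 .026,.011,.040,.475,-.205; python3 - <<'E'
from h import *
for n in ["side","top"]:
    im=vision.camera(n)
    cv2.imwrite(f"pics/{n}_end.png",im[:,:,::-1])
    if n=="side": cv2.imwrite("pics/side_endz.png",cv2.resize(im[100:220,260:440,::-1],None,fx=4,fy=4)); cv2.imwrite("pics/side_endr.png",cv2.resize(im[260:380,240:380,::-1],None,fx=4,fy=4))
E
```

```text
41.15 [ 0.4745 -0.2748  0.1457] [ 0.7072  0.707   0.     -0.0008] [-0.81  0.05  0.49] 0.0851
[ 2.894272e+02  4.750000e-01 -2.056000e-01] rel tcp mm [ 0.5 69.2] [[284. 123.]]
[ 2.824161e+02  4.750000e-01 -2.059000e-01] rel tcp mm [ 0.5 68.9] [[284. 122.]]
[ 2.610719e+02  4.750000e-01 -2.068000e-01] rel tcp mm [ 0.5 68. ] [[284. 122.]]
```

View pics/w32f.png

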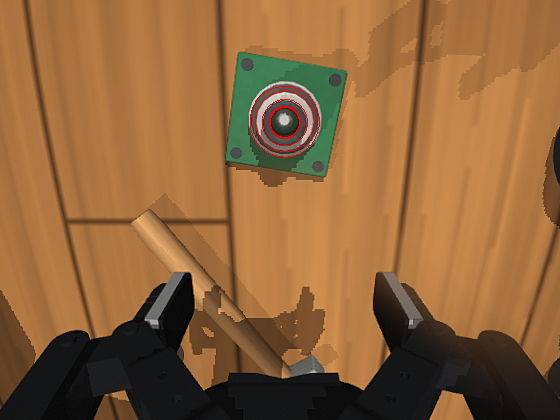

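View pics/side_endz.png

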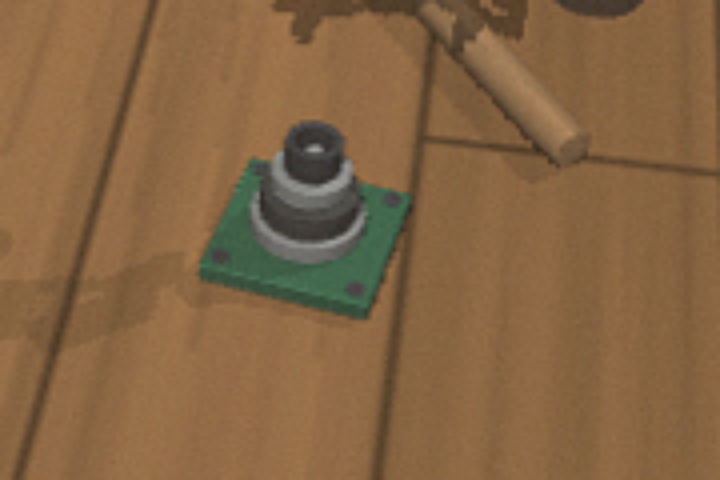

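View pics/side_endr.png

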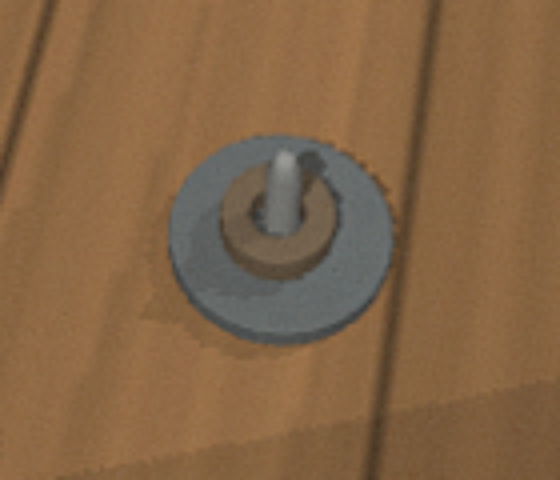

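All five parts are stacked concentric and flat: the pack is at about (284,123) in the wrist view, and the worn wheel lies flat on the round foot in the side view. The gripper is clear of everything, so I am handing in.

```bash
python3 -c "
from workcell import bot
print(bot.job_done(), bot.get_obs()['clock'])"
```

```text
the job is handed in; nothing more can be done
the job is handed in; nothing more can be done
```

The job is done and handed in at about 41 s of the 131 s allowed. The worn wheel is on the storage post with the round grey foot. The new pack is on the arbor in the order asked: backing flange, grinding wheel, small flange, collar.

- **Setting down:** I lowered every part, both wheels included, until it touched and only then let go. The contact force at release was between 6 and 19 N each time.
- **Pack on the arbor:** In the last wrist picture, the wheel, small flange and collar fitted at their fully-seated heights. Their fitted centres agree within about 1.5 mm, and about 2 mm from the post. I checked the backing flange's height and centre just after placing it; it matched too.
- **Worn wheel:** It lies flat around its post in the last side picture. The gripper was open and well clear when I handed in.
- **Disagreement:** With a part held close to the camera, the wrist fits showed it about 4 mm lower than the touch heights, probably a calibration error. I went by the touch heights and the known sizes instead. The hand-in gave no verdict.

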